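# Find the tin that rattles and hold it out

## Task

One of the three sealed tins on the bench still has a loose piece of steel in it. Lift the tins by their handles one at a time and rock each well over to both sides to feel whether something slides inside; set any quiet one down upright on the bench again, and leave the other things where they are. When you have found the one that rattles, hold it out upright and still over the middle of the round green pad, about a hand's breadth above it, and finish while still holding it there.

Things in the scene. Friction and masses are not known exactly. Their poses are not given: they have to be found in the camera images.
- tin_1_centre (a point): Closed dark grey round tin with a paler band, 74 mm across, 69 mm high, yellow fixed arch handle on its lid; one of three that look alike, their numbers mean nothing. Point on its axis 34.5 mm above the underside; z up the axis, y along the handle bar, x across it. Weighs 0.55 to 0.77 kg, loose piece or not; a quiet tin's balance never changes.
- tin_1_grip (a point): Middle of the handle bar of tin 1, 97 mm above the tin's underside and 28 mm above its lid. The bar is 12 mm thick (along the tin's x), 50 mm long (y) and 20 mm high, on two legs of the same thickness.
- tin_2_centre (a point): Closed dark grey round tin with a paler band, 74 mm across, 69 mm high, yellow fixed arch handle on its lid; one of three that look alike, their numbers mean nothing. Point on its axis 34.5 mm above the underside; z up the axis, y along the handle bar, x across it. Weighs 0.55 to 0.77 kg, loose piece or not; a quiet tin's balance never changes.
- tin_2_grip (a point): Middle of the handle bar of tin 2, 97 mm above the tin's underside and 28 mm above its lid. The bar is 12 mm thick (along the tin's x), 50 mm long (y) and 20 mm high, on two legs of the same thickness.
- tin_3_centre (a point): Closed dark grey round tin with a paler band, 74 mm across, 69 mm high, yellow fixed arch handle on its lid; one of three that look alike, their numbers mean nothing. Point on its axis 34.5 mm above the underside; z up the axis, y along the handle bar, x across it. Weighs 0.55 to 0.77 kg, loose piece or not; a quiet tin's balance never changes.
- tin_3_grip (a point): Middle of the handle bar of tin 3, 97 mm above the tin's underside and 28 mm above its lid. The bar is 12 mm thick (along the tin's x), 50 mm long (y) and 20 mm high, on two legs of the same thickness.
- magnet_red: bystander: red three-cornered welding magnet, 70 x 70 x 16 mm, origin under its middle
- nut_m20: bystander: steel nut, 34 x 30 x 16 mm, origin under its middle
- flap_disc: bystander: brown flap disc, 99 mm across, 11 mm thick, origin under its middle
- tin_1_in_x (a joint): Slide in m, along the tin's x (across its handle bar), of what is inside tin 1, out of sight: 0 in the middle at the start in every tin; it stays 0 in a quiet tin and can reach -0.028 to 0.028 in the rattling one.
- tin_1_in_y (a joint): Slide in m, along the tin's y (along its handle bar), of what is inside tin 1, out of sight: 0 in the middle at the start in every tin; it stays 0 in a quiet tin and can reach -0.028 to 0.028 in the rattling one.
- tin_2_in_x (a joint): Slide in m, along the tin's x (across its handle bar), of what is inside tin 2, out of sight: 0 in the middle at the start in every tin; it stays 0 in a quiet tin and can reach -0.028 to 0.028 in the rattling one.
- tin_2_in_y (a joint): Slide in m, along the tin's y (along its handle bar), of what is inside tin 2, out of sight: 0 in the middle at the start in every tin; it stays 0 in a quiet tin and can reach -0.028 to 0.028 in the rattling one.
- tin_3_in_x (a joint): Slide in m, along the tin's x (across its handle bar), of what is inside tin 3, out of sight: 0 in the middle at the start in every tin; it stays 0 in a quiet tin and can reach -0.028 to 0.028 in the rattling one.
- tin_3_in_y (a joint): Slide in m, along the tin's y (along its handle bar), of what is inside tin 3, out of sight: 0 in the middle at the start in every tin; it stays 0 in a quiet tin and can reach -0.028 to 0.028 in the rattling one.
- pad_centre (a point): Middle of the upper face of the round green rubber pad fixed on the bench, 84 mm across, 4 mm thick. About the rattling tin: its loose piece (0.27 to 0.37 kg, 28 mm above the underside) slips when the tin tips past some 0.1 rad, knocks at the end of its travel (28 mm off the axis) and stays there when upright again: 0.14 to 0.2 N m between the two sides.
- combination_pliers: bystander: pliers with yellow handles, 51 x 179 x 12 mm, origin under their middle
Things that resemble listed ones, but are neither listed nor needed, are in the scene too. What is shaped like the part that bears tin_2_centre but turquoise is not meant.

How it is judged:
By the outcome, as a careful person would: the job done as asked, in the order asked, and still so for the second after the job is handed in, while the arm keeps its last pose, push and grip.
It also fails if it takes over 72 s, if anything falls off the work surface, if the arm or the gripper's body presses on something with over 40 N, if the wrist force passes 120 N, or if a joint passes its speed limit or range.

## Robot

A 7-joint arm with a two-finger parallel gripper is mounted at the origin on a cart in front of the work surface, level with it; the furniture and walls round the work are solid. World frame = base frame: x ahead of the robot, y to its left, z up, the work surface at z = 0. Lengths are in m, angles in rad, forces in N, time in s.
With the tool pointing down it reaches from about 0.4 to 0.85 m from the base axis. Payload 4.5 kg.
Tool frame: the origin (TCP) lies midway between the tips of the shut fingers; the grasp point (between the pads) lies 19 mm behind it; x points along the fingers, y is the direction in which the jaws open and shut, and the axes are right-handed (so a half turn about x gives the same grasp; the last joint's range is limited). The gripper opens to 88 mm and grips with 3 to 60 N. Pads are 18 mm wide; open, the fingers measure 123 mm over their backs; the gripper's body (75 mm by 187 mm) begins 45 mm behind the grasp point.
Start: joints at [1.25, 0.689, -0.195, 1.565, 0.157, 0.902, -0.215], TCP at [0.217, -0.586, 0.239] pointing down, gripper open.
Joint ranges: [-3.01, 3.01], [-0.46, 2.08], [-1.47, 1.51], [0.13, 2.56], [-1, 4.14], [0.04, 2.09], [-2.66, 2.66]. Speed limits (rad/s): [2.57, 2.57, 3.14, 3.14, 3.14, 3.14, 3.14].

## Interface

Orientations are given as a unit quaternion [x, y, z, w].
In Python, from plant import r gives the robot as it stands.
- The arm moves only by the tool arm_command, never from a script. Its argument "plan" is a list of rows, each a list of 5 numbers: the finger opening in m, from 0 to 0.0881, then the shift along the tool's x, y, z in m, then the turn about the tool's x in rad. In form: [[grip, dx, dy, dz, roll], ...]. A call has 1 to 12 rows; each row shifts and turns the commanded pose from where the row before left it, along the tool's axes as they then stand; what a row does not reach is not made up. A row lasts 1/8 s, in which the tool goes at most 62.5 mm and 10.7 degrees, less where a joint would pass 70% of its speed; a pose out of reach is approached as far as the arm can. A call is refused whole if a number of a shift passes 0.0625 or a number of a turn 0.188, either way. A call with a gripper value outside its range is refused whole. The fingers move at their own pace and stop on an object; "force" is the grip in N (left out, the last holds). Time passes only in rows, so rows that do not move let the fingers close. It gives the time, the measured TCP pose, the force and the opening at its end, in the units of the state.
- r.get_state(): the state, without advancing time (a new reading comes with each control period).
- r.snapshot(name): name is "side" or "top" or "wrist"; returns (picture, depth): 384x512x3 uint8, red, green, blue; 384x512 float32, m along the optical axis (not along the pixel's ray), 0 where there is no reading.
- r.calibration(name): a dict with "fx", "fy", "cx", "cy" (pixels), "eye" and "orientation" of the camera in the world; the wrist camera has in their place "mount" (4x4, takes a point from camera to tool coordinates, whose origin is the TCP and whose axes are the tool frame's). Camera axes: x right, y down, z forward; pixel columns grow to the right and rows downward; lengths in m; the calibration is good to about 2 mm. A picture is of the moment at which its call begins: read the wrist's pose just before it. calibration takes no time and is no camera call.
- r.finish_job(): hands the job in, once; it reports no verdict.
The state is a dict: "clock": time; "q": joint angles; "qd": joint speeds; "joint_torque": joint torques, N m; "tool_pos": TCP position; "eef_rot": TCP orientation; "contact_force": force on the tool from outside, world axes, zero at the start; "moment": the same for the moment, N m; "opening": opening from 0.0 (shut) to 1.0 (fully open).
Only numpy, scipy, OpenCV 4.12 (cv2) and the standard library are available. Lean on these libraries where they do the work, as an engineer would, in place of code of your own. Each camera call takes 0.05 s, during which the arm holds its last target.

## Working session

There is one attempt and no reset: what is moved stays moved. The work goes in short steps, Python scripts to look and compute and a tool call to move; the robot and the scene stay as the last step left them, time stands still between calls to the robot, and variables do not carry over. Pictures are saved under pics/ and viewed, and the job is handed in when it is done.

Besides the shell and the picture viewer there is one more tool, called after ">>>" as name(argument=value, ...), one argument or row to a line, values as JSON. arm_command: Moves the arm, as the interface text tells. Its arguments: {"type":"object","properties":{"plan":{"type":"array","items":{"type":"array","items":{"type":"number"}}},"force":{"type":"number"}},"required":["plan"]}

```bash
ls; mkdir -p pics; python3 - <<'E'
from plant import r
import cv2
s=r.get_state()
for k,v in s.items(): print(k,v)
for n in ("side","top"):
    p,d=r.snapshot(n); cv2.imwrite(f"pics/{n}0.png",p[:,:,::-1])
    import numpy as np; np.save(f"pics/{n}0.npy",d)
    c=r.calibration(n); print(n,c)
print(r.calibration("wrist"))
E
```

```text
pics
clock 0.0
q [ 1.24979263  0.68998207 -0.19448383  1.56634904  0.15734532  0.902515
 -0.21512604]
qd [ 0.00053915 -0.00105896 -0.00023844  0.00057758 -0.00114049  0.00071192
 -0.00100698]
joint_torque [-4.70453469e-04 -5.27547848e+01 -1.26731638e+00 -1.53424054e+01
 -5.26993372e-02  6.62337639e-03  1.71344518e-04]
tool_pos [ 0.21683245 -0.58549956  0.23790915]
eef_rot [-0.69582262 -0.1254389   0.69618702 -0.12417564]
contact_force [ 0.2815005  -0.37713231 -0.59312547]
moment [ 0.0043117  -0.02576952 -0.01884913]
opening 1.002310580854342
side {'fx': 402.84102721447215, 'fy': 402.84102721447215, 'cx': 259.97381239279946, 'cy': 199.62693637462675, 'eye': array([ 0.54217959, -0.8816689 ,  0.71035691]), 'orientation': array([ 9.05801297e-01,  7.70171296e-03, -2.80244137e-04, -4.23632643e-01])}
top {'fx': 354.6176380229654, 'fy': 354.6176380229654, 'cx': 256.3485660859058, 'cy': 194.69922485750777, 'eye': array([ 0.45931477, -0.15364055,  0.98154277]), 'orientation': array([-0.70252532,  0.71008886, -0.02481216,  0.04020371])}
{'fx': 331.86520067083546, 'fy': 331.86520067083546, 'cx': 253.03499897988948, 'cy': 198.4963004178538, 'mount': array([[-2.13295538e-04, -2.88380687e-01,  9.57515814e-01,
        -1.47095249e-01],
       [ 9.99999344e-01, -1.13941391e-03, -1.20404871e-04,
        -1.76629406e-04],
       [ 1.12572928e-03,  9.57515160e-01,  2.88380740e-01,
        -7.45212302e-02],
       [ 0.00000000e+00,  0.00000000e+00,  0.00000000e+00,
         1.00000000e+00]])}
```

View pics/top0.png

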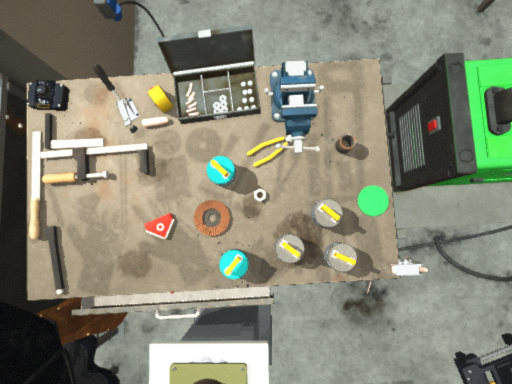

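View pics/side0.png

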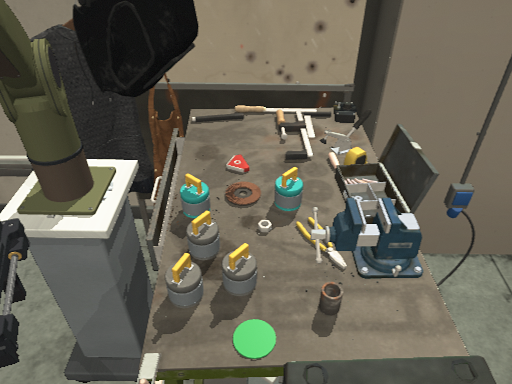

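The grey tins are at about (328,213), (290,249) and (341,257) in the top view, with pale bands and yellow handles. The turquoise ones at (221,170) and (233,264) are the look-alikes that are not meant. The pad is at (373,200). Next I'll measure their positions and check the crop.

```bash
cat > h.py <<'E'
import numpy as np, cv2
from scipy.spatial.transform import Rotation as R
from plant import r
def cast(n,px,z,pose=None):
    c=r.calibration(n)
    if n=="wrist":
        T=np.eye(4);T[:3,:3]=R.from_quat(pose[1]).as_matrix();T[:3,3]=pose[0]
        M=T@c['mount'];Rm=M[:3,:3];e=M[:3,3]
    else: Rm=R.from_quat(c['orientation']).as_matrix();e=np.array(c['eye'])
    px=np.atleast_2d(px).astype(float)
    d=np.c_[(px[:,0]-c['cx'])/c['fx'],(px[:,1]-c['cy'])/c['fy'],np.ones(len(px))]@Rm.T
    return e+d*((z-e[2])/d[:,2])[:,None]
def handles(n,img,z=0.107,pose=None):
    hsv=cv2.cvtColor(img,cv2.COLOR_RGB2HSV)
    m=cv2.inRange(hsv,(20,120,120),(34,255,255))
    cs,_=cv2.findContours(m,cv2.RETR_EXTERNAL,cv2.CHAIN_APPROX_NONE)
    out=[]
    for c in cs:
        if cv2.contourArea(c)<40: continue
        w=cast(n,c[:,0,:],z,pose)[:,:2]
        rc=cv2.minAreaRect((w*1000).astype(np.float32))
        b=cv2.boxPoints(rc);e=[b[1]-b[0],b[2]-b[1]];e=max(e,key=np.linalg.norm)
        out.append((c[:,0].mean(0).round(),np.array(rc[0]).round(1),np.round(rc[1],1),round(float(np.arctan2(e[1],e[0])%np.pi),3)))
    return out
def tcp():
    s=r.get_state();return np.array(s['tool_pos']),np.array(s['eef_rot']),s
E
python3 - <<'E'
from h import *
for n in("top","side"):
    img=cv2.imread(f"pics/{n}0.png")[:,:,::-1].copy()
    for o in handles(n,img): print(n,*o)
    hsv=cv2.cvtColor(img,cv2.COLOR_RGB2HSV)
    m=cv2.inRange(hsv,(50,150,100),(70,255,255))
    cs,_=cv2.findContours(m,cv2.RETR_EXTERNAL,cv2.CHAIN_APPROX_NONE)
    for c in cs:
        if cv2.contourArea(c)>300:
            w=cast(n,c[:,0],0.004);print('green',c[:,0].mean(0),cv2.minEnclosingCircle((w[:,:2]*1000).astype(np.float32)))
p,q,s=tcp();print(R.from_quat(q).as_matrix().round(3))
img=cv2.imread("pics/top0.png");cv2.imwrite("pics/crop0.png",cv2.resize(img[140:290,200:400],None,fx=4,fy=4,interpolation=cv2.INTER_CUBIC)[:600])
E
```

```text
top [232. 265.] [368.1 -74.6] [ 9.5 48.5] 2.454
top [345. 258.] [ 383.7 -347.2] [55.4 12.7] 1.157
top [291. 249.] [ 405.8 -217.8] [51.1 12.7] 0.92
top [330. 212.] [ 495.2 -316.2] [50.6 14.9] 0.857
top [219. 168.] [609.4 -42. ] [52.2 11. ] 0.833
top [268. 157.] [ 633.5 -165.2] [13.9 84.3] 2.104
top [266. 144.] [ 666.3 -158. ] [ 16.  102.3] 2.0
top [160.  98.] [790.3 109.4] [71.1 36.2] 0.615
green [372.59756098 200.51219512] ((530.2645874023438, -452.4337158203125), 41.31554412841797)
green [484.7     130.11875] ((751.0888671875, -739.7315673828125), 212.27151489257812)
side [181. 267.] [ 385.5 -365.8] [69.9 29.1] 1.164
side [238. 255.] [ 495.4 -334. ] [69.5 31.6] 0.882
side [305. 233.] [ 632.  -264.9] [11.9 73.3] 2.027
side [201. 222.] [ 407.8 -237.1] [71.3 37.6] 0.915
side [194. 183.] [371.9 -95.9] [34.2 86.1] 2.322
side [288. 176.] [607.5 -65.6] [84.6 33.3] 1.433
side [353. 156.] [781.3  30.7] [96.7 43.6] 0.867
[[-0.001  0.347 -0.938]
 [ 0.001 -0.938 -0.347]
 [-1.    -0.002  0.   ]]
```

View pics/crop0.png

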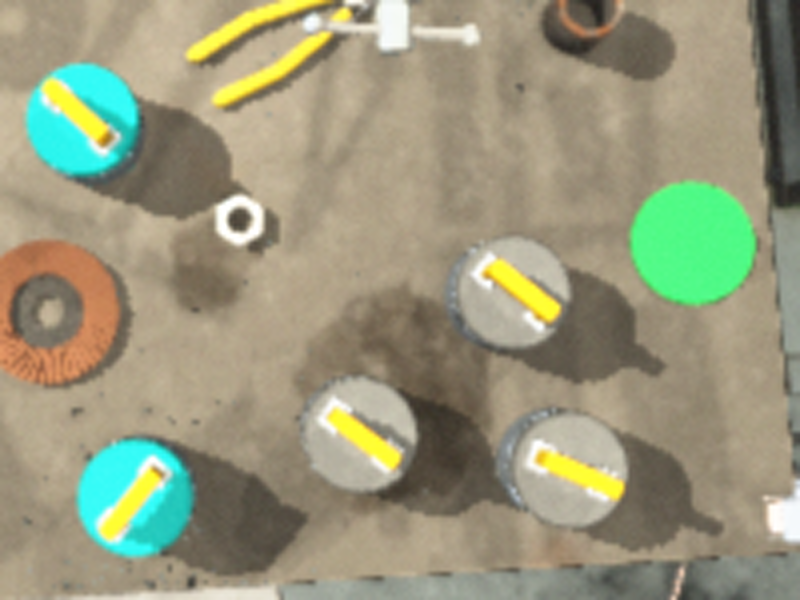

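>>> arm_command(
  plan=[
    [0.05, 0, -0.0224, -0.0506, 0],
    [0.05, 0, -0.0224, -0.0506, 0],
    [0.05, 0, -0.0224, -0.0506, 0],
    [0.05, 0, -0.0224, -0.0506, 0],
    [0.05, 0, -0.0224, -0.0506, 0],
    [0.05, 0, -0.0224, -0.0506, 0],
    [0.05, 0, -0.0224, -0.0506, 0],
    [0.05, 0, 0, 0, -0.167],
    [0.05, 0, 0, 0, -0.167],
    [0.05, 0, 0, 0, -0.168],
    [0.05, 0, 0, 0, 0],
    [0.05, 0, 0, 0, 0],
  ],
)

```text
clock: 1.6
tool_pos: [0.4946, -0.316, 0.2385]
eef_rot: [-0.644, -0.293, 0.644, -0.293]
contact_force: [-0.5, 0.3, 0.2]
opening: 0.566
```

```bash
cat >> h.py <<'E'
def goto(x,y,z,ang):
    """shift in tool axes (before roll) and roll needed; ang = desired tool-y yaw"""
    p,q,s=tcp();M=R.from_quat(q).as_matrix()
    d=M.T@(np.array([x,y,z])-p)
    yaw=np.arctan2(M[1,1],M[0,1]);da=(ang-yaw+np.pi)%(2*np.pi)-np.pi
    print('shift',d.round(4),'roll',round(-da,3),'tcp',p.round(4),'yaw',yaw.round(3),'tilt',np.arccos(-M[2,0]).round(4),'t',round(s['clock'],2),'open',round(s['opening']*.0881,4))
    return d
def wr(n=1):
    s=r.get_state();p=np.array(s['tool_pos']);M=R.from_quat(s['eef_rot']).as_matrix()
    F=np.array(s['contact_force']);m=np.array(s['moment'])
    print('t',round(s['clock'],2),'tcp',p.round(4),'F',F.round(2),'Mw',m.round(3),'Ftool',(M.T@F).round(2),'Mtool',(M.T@m).round(3),'open',round(s['opening']*.0881,4))
def look(name):
    p,q,s=tcp();img,d=r.snapshot("wrist");cv2.imwrite(f"pics/{name}.png",img[:,:,::-1])
    for o in handles("wrist",img,0.107,(p,q)): print(*o)
    return img,d
E
python3 - <<'E'
from h import *
look("w1"); goto(.4952,-.3162,.078,-.714); wr()
E
```

```text
[373. 382.] [ 451.1 -557.4] [ 4.  57.2] 2.423
[317. 382.] [ 407.5 -519.4] [ 4. 57.] 2.423
[279. 382.] [ 376.6 -492.3] [ 4.  21.1] 2.423
[240. 382.] [ 345.7 -465.3] [ 4.  56.9] 2.423
[179. 382.] [ 297.4 -423.1] [ 4. 21.] 2.423
[143. 382.] [ 268.8 -398.2] [ 4.  27.6] 2.423
[449. 377.] [ 516.1 -608.2] [ 13.1 124.6] 2.423
[394. 338.] [ 493.7 -526.3] [41.8 22.1] 0.981
[113. 324.] [ 298.6 -330.6] [79.8 16.9] 0.59
[387. 305.] [ 516.6 -492. ] [18.7 36.1] 1.716
[199. 296.] [ 385.5 -363.2] [27.3  8.9] 0.44
[254. 185.] [ 496.4 -314.8] [53.8 11.6] 0.874
[105. 167.] [ 411.7 -220.6] [52.1 25.4] 0.913
shift [ 0.1606  0.0006 -0.0002] roll -0.002 tcp [ 0.4947 -0.316   0.2386] yaw -0.716 tilt 0.0003 t 1.65 open 0.0501
t 1.65 tcp [ 0.4947 -0.316   0.2386] F [ 0.21 -0.15  0.16] Mw [ 0.011 -0.012  0.038] Ftool [-0.16  0.26 -0.03] Mtool [-0.038  0.016  0.002] open 0.0501
```

View pics/w1.png

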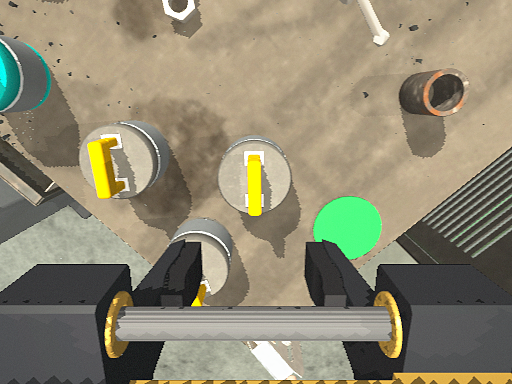

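>>> arm_command(
  plan=[
    [0.05, 0.05, 0.0015, 0, -0.017],
    [0.05, 0.05, 0, 0, 0],
    [0.05, 0.04, 0, 0, 0],
    [0.05, 0.0205, 0, 0, 0],
    [0.05, 0, 0, 0, 0],
    [0, 0, 0, 0, 0],
    [0, 0, 0, 0, 0],
    [0, 0, 0, 0, 0],
    [0, -0.02, 0, 0, 0],
    [0, 0, 0, 0, 0],
    [0, 0, 0, 0, 0],
  ],
  force=40,
)

```text
clock: 3.02
tool_pos: [0.4964, -0.3171, 0.0986]
eef_rot: [0.641, 0.299, -0.64, 0.3]
contact_force: [-0.8, 0.9, 5.1]
opening: 0.128
```

```bash
python3 - <<'E'
from h import *
wr(); goto(.4964,-.3148,.078,-.697)
for i in range(2): p,d=r.snapshot("side"); wr()
cv2.imwrite("pics/s1.png",p[:,:,::-1])
E
```

```text
t 3.02 tcp [ 0.4964 -0.3171  0.0986] F [-0.81  0.89  5.09] Mw [ 0.021  0.071 -0.004] Ftool [-5.09 -1.19 -0.17] Mtool [ 0.004 -0.03  -0.068] open 0.0112
shift [ 0.0206 -0.0015 -0.0018] roll -0.0 tcp [ 0.4964 -0.3171  0.0986] yaw -0.697 tilt 0.0013 t 3.02 open 0.0112
t 3.08 tcp [ 0.4964 -0.3171  0.0986] F [-0.37  0.66  5.98] Mw [ 0.089  0.104 -0.052] Ftool [-5.99 -0.71 -0.27] Mtool [ 0.052  0.001 -0.137] open 0.0118
t 3.12 tcp [ 0.4964 -0.3172  0.0986] F [-0.27  0.96  5.93] Mw [ 0.04   0.022 -0.051] Ftool [-5.93 -0.82 -0.57] Mtool [ 0.051  0.017 -0.043] open 0.0112
```

View pics/s1.png

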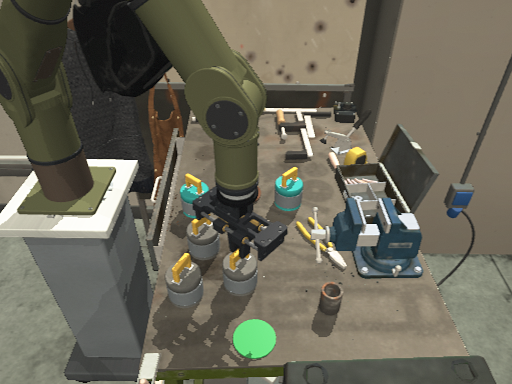

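>>> arm_command(
  plan=[
    [0, 0.015, 0, 0, 0],
    [0, 0.0055, 0, 0, 0],
    [0, 0, 0, 0, 0],
    [0, 0, 0, 0, 0],
  ],
  force=8,
)

```text
clock: 3.62
tool_pos: [0.4965, -0.317, 0.0778]
eef_rot: [0.641, 0.299, -0.64, 0.299]
contact_force: [1.2, 0.1, 2.5]
opening: 0.137
```

>>> arm_command(
  plan=[
    [0, -0.0017, 0, -0.005, 0],
    [0, -0.0015, 0, -0.005, 0],
    [0, -0.0012, 0, -0.005, 0],
    [0, -0.001, 0, -0.005, 0],
    [0, -0.0007, 0, -0.005, 0],
    [0, -0.0005, 0, -0.005, 0],
    [0, -0.0002, 0, -0.005, 0],
    [0, 0, 0, -0.0055, 0],
    [0, 0, 0, 0, 0],
  ],
  force=8,
)

```text
clock: 4.75
tool_pos: [0.5226, -0.2844, 0.0841]
eef_rot: [0.641, 0.3, -0.64, 0.299]
contact_force: [0.1, 1.0, -7.5]
opening: 0.137
```

```bash
python3 - <<'E'
from h import *
wr(); goto(.4964,-.3148,.078,-.697)
p,d=r.snapshot("side"); wr()
cv2.imwrite("pics/s2.png",cv2.resize(p[180:330,150:350],None,fx=4,fy=4)[:,:,::-1])
E
```

```text
t 4.75 tcp [ 0.5226 -0.2844  0.0841] F [ 0.13  0.96 -7.51] Mw [ 0.137 -0.189  0.04 ] Ftool [ 7.52 -0.51 -0.81] Mtool [-0.04   0.226  0.057] open 0.012
shift [ 0.0061 -0.0006  0.0402] roll 0.002 tcp [ 0.5226 -0.2844  0.0841] yaw -0.695 tilt 0.0016 t 4.75 open 0.012
t 4.8 tcp [ 0.5225 -0.2847  0.0842] F [ 0.58  0.5  -6.87] Mw [ 0.207 -0.162 -0.035] Ftool [ 6.87  0.12 -0.75] Mtool [ 0.035  0.263 -0.008] open 0.0119
```

View pics/s2.png

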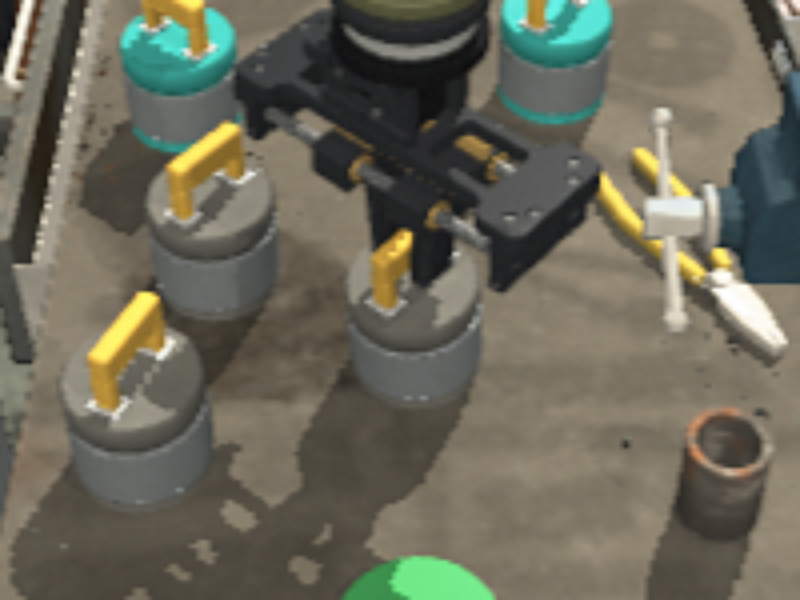

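```bash
python3 - <<'E'
from h import *
look("w2")
p,d=r.snapshot("top")
cv2.imwrite("pics/t2.png",cv2.resize(p[140:290,200:400],None,fx=4,fy=4)[:,:,::-1])
E
```

```text
[158. 381.] [ 454.5 -296.2] [ 1.8 19.7] 2.445
[113. 382.] [ 438.7 -282.9] [ 1.8 19.8] 2.445
[320. 380.] [ 514.3 -343.6] [  5.8 100.1] 2.445
[  4. 345.] [ 415.7 -236.3] [9.  3.7] 0.067
[309. 342.] [ 522.5 -323.2] [17.7  4.9] 0.851
[196. 324.] [ 489.5 -285. ] [34.1  4.5] 0.752
[308. 305.] [ 532.7 -308.5] [15.2  4.6] 1.12
[  4. 254.] [ 452.  -209.2] [9. 4.] 0.658
[253. 256.] [ 529.6 -275.4] [45.6 12.1] 0.886
```

View pics/w2.png

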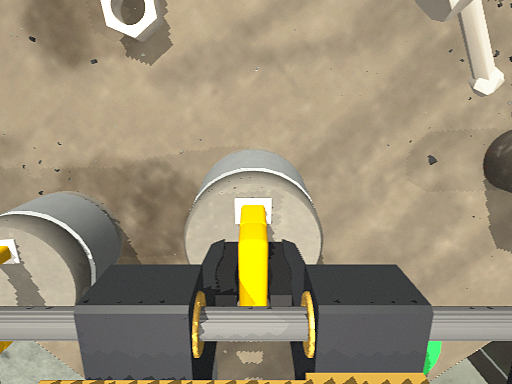

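View pics/t2.png

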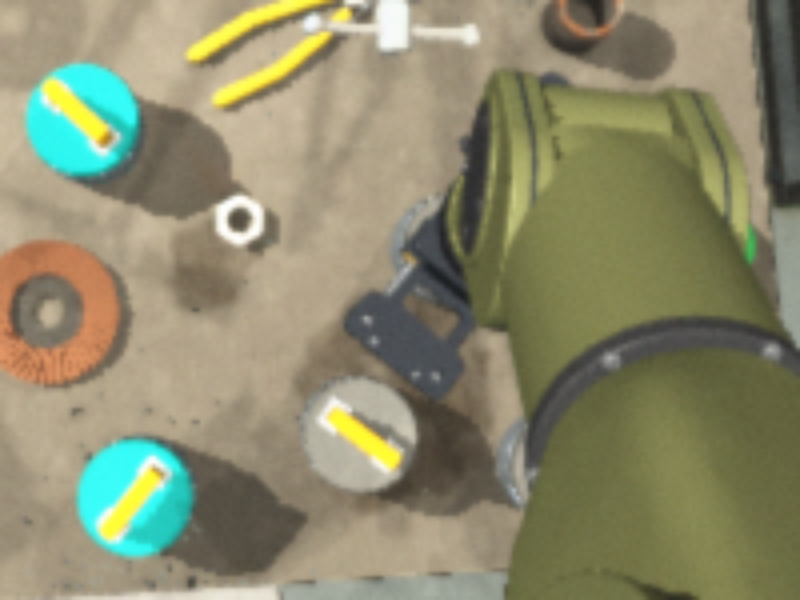

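```bash
cat >> h.py <<'E'
def lidtilt(d,rect,p,q):
    """plane fit on depth pixels of the lid in the wrist picture; rect=u0,u1,v0,v1; result in tool axes"""
    c=r.calibration("wrist");u0,u1,v0,v1=rect
    v,u=np.mgrid[v0:v1,u0:u1];z=d[v0:v1,u0:u1]
    P=np.stack([(u-c['cx'])/c['fx']*z,(v-c['cy'])/c['fy']*z,z],-1).reshape(-1,3)
    T=P@c['mount'][:3,:3].T+c['mount'][:3,3]
    ok=np.ones(len(T),bool)
    for _ in range(3):
        A=np.c_[T[:,1],T[:,2],np.ones(len(T))];k,*_=np.linalg.lstsq(A[ok],T[ok,0],rcond=None)
        e=np.abs(A@k-T[:,0]);ok=e<max(.0015,2*np.median(e))
    print('lid slope along tool y,z:',k[:2].round(3),'height over TCP (tool x) at axis',k[2].round(4),'inl',ok.mean().round(2))
E
python3 - <<'E'
from h import *
p,q,s=tcp();img,d=r.snapshot("wrist")
lidtilt(d,(200,232,190,235),p,q); lidtilt(d,(272,305,190,235),p,q)
wr()
E
```

```text
lid slope along tool y,z: [0.009 0.122] height over TCP (tool x) at axis 0.0122 inl 0.91
lid slope along tool y,z: [-0.022  0.121] height over TCP (tool x) at axis 0.0124 inl 0.94
t 4.95 tcp [ 0.5217 -0.286   0.0843] F [-0.77 -0.27 -7.74] Mw [-0.088  0.003  0.041] Ftool [ 7.74 -0.41  0.7 ] Mtool [-0.041 -0.069  0.054] open 0.012
```

>>> arm_command(
  plan=[
    [0, 0, 0, 0, 0],
    [0, 0, 0, 0, 0],
    [0, -0.03, 0, 0, 0],
    [0, 0, 0, 0, 0],
    [0, 0, 0, 0, 0],
  ],
  force=40,
)

```text
clock: 5.58
tool_pos: [0.5215, -0.2859, 0.1139]
eef_rot: [-0.64, -0.299, 0.641, -0.299]
contact_force: [-0.3, -0.3, -6.9]
opening: 0.13
```

```bash
python3 - <<'E'
from h import *
wr();p,q,s=tcp();img,d=r.snapshot("wrist");wr()
cv2.imwrite("pics/w3.png",img[:,:,::-1])
lidtilt(d,(200,232,190,235),p,q); lidtilt(d,(272,305,190,235),p,q)
p,d=r.snapshot("side"); wr()
cv2.imwrite("pics/s3.png",cv2.resize(p[180:330,150:350],None,fx=4,fy=4)[:,:,::-1])
E
```

```text
t 5.58 tcp [ 0.5215 -0.2859  0.1139] F [-0.29 -0.33 -6.9 ] Mw [-0.047  0.024 -0.038] Ftool [ 6.9  -0.01  0.43] Mtool [ 0.038 -0.052  0.012] open 0.0114
t 5.62 tcp [ 0.5211 -0.2857  0.1136] F [ 0.   -0.13 -7.57] Mw [-0.062  0.023  0.027] Ftool [7.57 0.09 0.09] Mtool [-0.027 -0.062  0.022] open 0.0116
lid slope along tool y,z: [0.013 0.119] height over TCP (tool x) at axis 0.0122 inl 0.92
lid slope along tool y,z: [-0.011  0.116] height over TCP (tool x) at axis 0.0122 inl 0.94
t 5.67 tcp [ 0.5211 -0.2857  0.1135] F [ 0.15  0.59 -7.35] Mw [-0.001  0.021  0.039] Ftool [ 7.35 -0.25 -0.55] Mtool [-0.039 -0.015 -0.015] open 0.0115
```

View pics/s3.png

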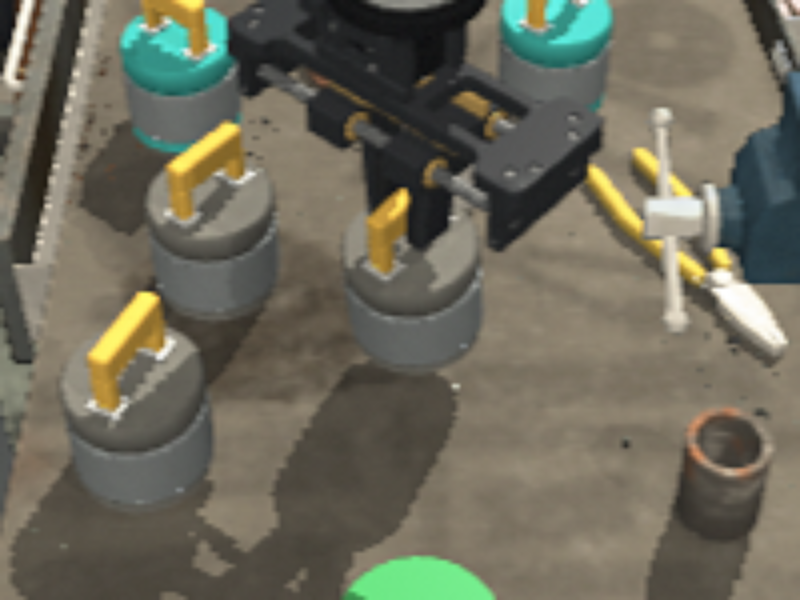

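```bash
python3 - <<'E'
from h import *
p,q,s=tcp();img,d=r.snapshot("wrist");wr()
c=r.calibration("wrist")
hsv=cv2.cvtColor(img,cv2.COLOR_RGB2HSV);m=cv2.inRange(hsv,(20,120,120),(34,255,255))
for v in range(195,310,8):
    u=np.where(m[v,235:275])[0]
    if len(u)<3: continue
    u=235+int(np.median(u));z=d[v,u];T=c['mount'][:3,:3]@np.array([(u-c['cx'])/c['fx']*z,(v-c['cy'])/c['fy']*z,z])+c['mount'][:3,3]
    print(v,u,T.round(4))
E
```

```text
t 5.72 tcp [ 0.5212 -0.2857  0.1135] F [-0.16 -0.22 -7.04] Mw [-0.013 -0.057  0.004] Ftool [7.04 0.03 0.27] Mtool [-0.004  0.027  0.052] open 0.0114
211 252 [-0.001  -0.0007 -0.0245]
219 252 [-0.0098 -0.0007 -0.0238]
227 252 [-0.0177 -0.0006 -0.0232]
235 252 [-0.0245 -0.0006 -0.0225]
243 253 [-0.0287 -0.0002 -0.0209]
251 252 [-0.0289 -0.0006 -0.0176]
259 253 [-0.028  -0.0002 -0.0137]
267 252 [-0.0283 -0.0006 -0.0103]
275 253 [-0.0278 -0.0003 -0.0064]
283 253 [-0.0275 -0.0003 -0.0026]
291 252 [-0.0277 -0.0007  0.001 ]
299 252 [-0.026  -0.0007  0.0059]
```

View pics/w3.png

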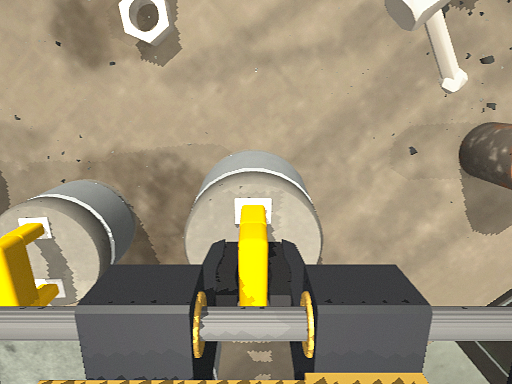

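>>> arm_command(
  plan=[
    [0, 0.02, 0, 0, 0],
    [0, 0.0095, 0, 0, 0],
    [0, 0, 0, 0, 0],
  ],
  force=40,
)

```text
clock: 6.1
tool_pos: [0.5219, -0.2854, 0.0845]
eef_rot: [-0.64, -0.3, 0.641, -0.299]
contact_force: [0.8, -0.2, -8.0]
opening: 0.128
```

>>> arm_command(
  plan=[
    [0, 0, 0, 0, 0],
    [0, -0.0005, 0, 0.004, 0],
    [0, -0.0007, 0, 0.004, 0],
    [0, -0.0006, 0, 0.005, 0],
    [0, -0.0005, 0, 0.005, 0],
    [0, -0.0002, 0, 0.005, 0],
    [0, 0, 0, 0.005, 0],
    [0, 0, 0, 0.004, 0],
  ],
  force=8,
)

```text
clock: 7.1
tool_pos: [0.5011, -0.3108, 0.0875]
eef_rot: [-0.641, -0.299, 0.641, -0.299]
contact_force: [-0.2, -0.0, -7.1]
opening: 0.133
```

```bash
cat >> h.py <<'E'
def lt(name=None):
    p,q,s=tcp();img,d=r.snapshot("wrist");wr()
    if name: cv2.imwrite(f"pics/{name}.png",img[:,:,::-1])
    lidtilt(d,(200,232,190,235),p,q); lidtilt(d,(272,305,190,235),p,q)
E
python3 - <<'E'
from h import *
lt("w4")
E
```

```text
t 7.15 tcp [ 0.5006 -0.3114  0.0875] F [-1.31 -0.21 -7.41] Mw [-0.18   0.037 -0.016] Ftool [ 7.41 -0.87  0.99] Mtool [ 0.016 -0.162  0.087] open 0.0121
lid slope along tool y,z: [0.011 0.111] height over TCP (tool x) at axis 0.0121 inl 0.92
lid slope along tool y,z: [-0.01   0.115] height over TCP (tool x) at axis 0.0122 inl 0.94
```

View pics/w4.png

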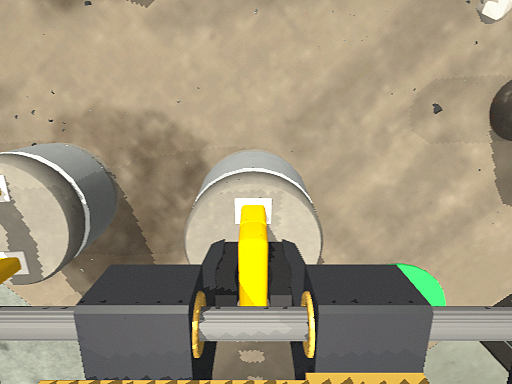

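```bash
python3 - <<'E'
from h import *
p,q,s=tcp();img,d=r.snapshot("wrist");wr()
lidtilt(d,(25,60,185,250),p,q); lidtilt(d,(150,450,20,130),p,q)
lidtilt(d,(205,232,190,235),p,q)
E
```

```text
t 7.2 tcp [ 0.5008 -0.3112  0.0875] F [ 0.48 -0.29 -7.16] Mw [-0.086 -0.014 -0.009] Ftool [ 7.16  0.55 -0.09] Mtool [ 0.009 -0.057  0.066] open 0.0125
lid slope along tool y,z: [-0.038  0.005] height over TCP (tool x) at axis 0.0139 inl 0.96
lid slope along tool y,z: [-0. -0.] height over TCP (tool x) at axis 0.0862 inl 0.96
lid slope along tool y,z: [0.009 0.109] height over TCP (tool x) at axis 0.0122 inl 0.94
```

>>> arm_command(
  plan=[
    [0, 0, 0, 0, 0],
    [0, -0.03, 0, 0, 0],
    [0, 0, 0, 0, 0],
  ],
  force=40,
)

```text
clock: 7.58
tool_pos: [0.5036, -0.3109, 0.1193]
eef_rot: [0.642, 0.298, -0.639, 0.301]
contact_force: [1.0, 0.1, -7.1]
opening: 0.131
```

>>> arm_command(
  plan=[
    [0, 0, 0, 0, 0],
    [0, 0, 0, -0.045, 0],
    [0, 0, 0, -0.045, 0],
  ],
  force=12,
)

```text
clock: 7.95
tool_pos: [0.5586, -0.2413, 0.1161]
eef_rot: [-0.64, -0.299, 0.642, -0.298]
contact_force: [0.7, 0.8, -6.9]
opening: 0.135
```

>>> arm_command(
  plan=[
    [0, 0, 0, -0.02, 0],
    [0, 0, 0, 0, 0],
    [0, 0, 0, 0, 0],
  ],
  force=60,
)

```text
clock: 8.32
tool_pos: [0.5701, -0.2279, 0.1166]
eef_rot: [-0.64, -0.299, 0.642, -0.299]
contact_force: [-0.5, -0.4, -6.3]
opening: 0.132
```

```bash
python3 - <<'E'
from h import *
lt("w5")
E
```

```text
t 8.38 tcp [ 0.5701 -0.2283  0.1168] F [ 0.41 -0.6  -7.52] Mw [-0.037  0.008  0.014] Ftool [7.52 0.71 0.17] Mtool [-0.014 -0.034  0.018] open 0.0119
lid slope along tool y,z: [-2.658  0.657] height over TCP (tool x) at axis -0.0184 inl 0.85
lid slope along tool y,z: [ 0.447 -0.226] height over TCP (tool x) at axis 0.0056 inl 0.76
```

View pics/w5.png

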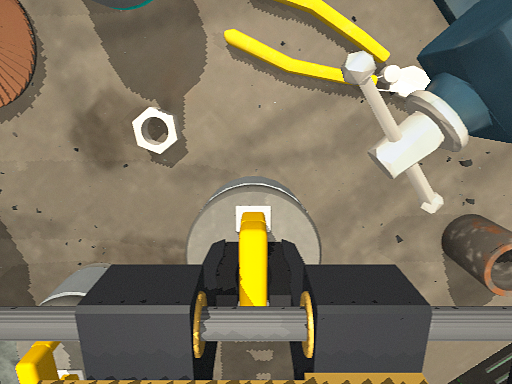

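```bash
sed -i 's/lidtilt(d,(200,232,190,235),p,q); lidtilt(d,(272,305,190,235),p,q)/lidtilt(d,(204,230,212,250),p,q); lidtilt(d,(274,300,212,250),p,q)/' h.py; python3 - <<'E'
from h import *
lt();wr()
E
```

```text
t 8.43 tcp [ 0.5704 -0.2282  0.117 ] F [ 0.7   0.16 -7.34] Mw [ 0.005 -0.077 -0.033] Ftool [ 7.34  0.44 -0.59] Mtool [0.033 0.054 0.056] open 0.0118
lid slope along tool y,z: [ 0.012 -0.085] height over TCP (tool x) at axis 0.0142 inl 0.82
lid slope along tool y,z: [-0.009 -0.084] height over TCP (tool x) at axis 0.0141 inl 0.79
t 8.43 tcp [ 0.5704 -0.2282  0.117 ] F [ 0.7   0.16 -7.34] Mw [ 0.005 -0.077 -0.033] Ftool [ 7.34  0.44 -0.59] Mtool [0.033 0.054 0.056] open 0.0118
```

>>> arm_command(
  plan=[
    [0, 0, 0, 0, 0],
    [0, 0, 0, 0.06, 0],
    [0, 0, 0, 0.04, 0],
  ],
  force=11,
)

```text
clock: 8.8
tool_pos: [0.5062, -0.3051, 0.1177]
eef_rot: [-0.641, -0.298, 0.641, -0.299]
contact_force: [0.9, -0.9, -8.3]
opening: 0.134
```

>>> arm_command(
  plan=[
    [0, 0, 0, 0.02, 0],
    [0, 0, 0, 0, 0],
    [0, 0, 0, 0, 0],
  ],
  force=60,
)

```text
clock: 9.18
tool_pos: [0.4965, -0.3168, 0.1178]
eef_rot: [0.641, 0.3, -0.64, 0.3]
contact_force: [1.5, 0.3, -7.0]
opening: 0.135
```

```bash
python3 - <<'E'
from h import *
lt("w6")
M=[]
for i in range(5):
    p,d=r.snapshot("side" if i else "wrist")
    s=r.get_state();M.append(R.from_quat(s['eef_rot']).as_matrix().T@s['moment'])
print(np.mean(M,0).round(3),np.std(M,0).round(3))
E
```

```text
t 9.22 tcp [ 0.4967 -0.3164  0.1178] F [-0.15  0.73 -7.27] Mw [-0.034 -0.044  0.007] Ftool [ 7.27 -0.59 -0.45] Mtool [-0.007  0.003  0.056] open 0.011
lid slope along tool y,z: [-0.001  0.168] height over TCP (tool x) at axis 0.0189 inl 0.83
lid slope along tool y,z: [-0.034  0.174] height over TCP (tool x) at axis 0.0196 inl 0.8
[-0.006 -0.05   0.038] [0.025 0.046 0.017]
```

View pics/w6.png

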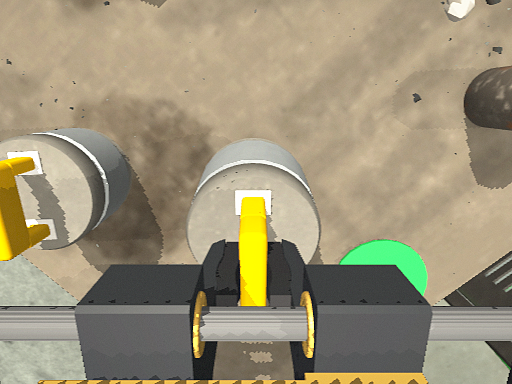

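>>> arm_command(
  plan=[
    [0, 0.02, 0, 0, 0],
    [0, 0.01, 0, 0, 0],
    [0, 0.005, 0, 0, 0],
    [0, 0.004, 0, 0, 0],
    [0, 0, 0, 0, 0],
  ],
  force=6,
)

```text
clock: 10.1
tool_pos: [0.4956, -0.3171, 0.0796]
eef_rot: [0.641, 0.3, -0.64, 0.3]
contact_force: [-1.5, 4.3, 3.7]
opening: 0.135
```

>>> arm_command(
  plan=[
    [0.03, 0, 0, 0, 0],
    [0.03, 0, 0, 0, 0],
  ],
)

```text
clock: 10.35
tool_pos: [0.4955, -0.319, 0.0789]
eef_rot: [0.641, 0.298, -0.641, 0.3]
contact_force: [0.5, 0.3, 1.0]
opening: 0.329
```

```bash
cat >> h.py <<'E'
def bar(img,d):
    c=r.calibration("wrist")
    hsv=cv2.cvtColor(img,cv2.COLOR_RGB2HSV);m=cv2.inRange(hsv,(20,120,120),(34,255,255))
    v,u=np.where(m[150:300,225:285]>0);v=v+150;u=u+225;z=d[v,u]
    T=np.stack([(u-c['cx'])/c['fx']*z,(v-c['cy'])/c['fy']*z,z],-1)@c['mount'][:3,:3].T+c['mount'][:3,3]
    top=T[T[:,0]<T[:,0].min()+.004]
    print('bar top x',np.median(top[:,0]).round(4),'y mid',((top[:,1].min()+top[:,1].max())/2).round(4),'front z',top[:,2].min().round(4))
def mean(n=6):
    M=[];F=[]
    for i in range(n):
        r.snapshot("side");s=r.get_state();T=R.from_quat(s['eef_rot']).as_matrix().T
        M.append(T@s['moment']);F.append(T@s['contact_force'])
    print('M',np.mean(M,0).round(3),'sd of mean',(np.std(M,0)/n**.5).round(3),'F',np.mean(F,0).round(2),'t',round(s['clock'],2))
E
python3 - <<'E'
from h import *
p,q,s=tcp();img,d=r.snapshot("wrist");bar(img,d);wr();lidtilt(d,(204,230,212,250),p,q)
cv2.imwrite("pics/w7.png",img[:,:,::-1])
E
```

```text
bar top x -0.1471 y mid -0.0002 front z -0.0746
t 10.4 tcp [ 0.4954 -0.3189  0.0788] F [ 0.2  -0.79  0.4 ] Mw [-0.024 -0.05   0.016] Ftool [-0.4   0.66  0.48] Mtool [-0.016  0.014  0.054] open 0.0298
lid slope along tool y,z: [0.026 0.008] height over TCP (tool x) at axis 0.0103 inl 0.82
```

View pics/w7.png

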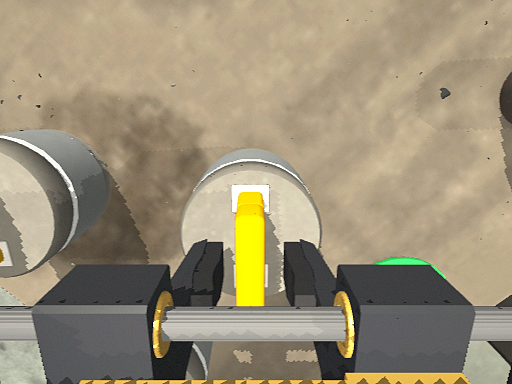

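```bash
sed -i "s/    top=T\[T/    T=T[(z>.05)\&(T[:,0]>-.06)];top=T[T/" h.py; python3 - <<'E'
from h import *
img,d=r.snapshot("wrist");bar(img,d)
mean(4)
E
```

```text
bar top x -0.029 y mid -0.0014 front z -0.032
M [-0.014 -0.001  0.036] sd of mean [0.012 0.011 0.007] F [0.04 0.54 0.24] t 10.65
```

>>> arm_command(
  plan=[
    [0.03, 0, -0.001, -0.023, 0],
    [0, 0, 0, 0, 0],
    [0, 0, 0, 0, 0],
    [0, 0, 0, 0, 0],
    [0, -0.01, 0, 0, 0],
    [0, -0.015, 0, 0, 0],
    [0, -0.015, 0, 0, 0],
    [0, 0, 0, 0, 0],
  ],
  force=13,
)

```text
clock: 11.65
tool_pos: [0.51, -0.3004, 0.1203]
eef_rot: [0.641, 0.298, -0.64, 0.3]
contact_force: [0.5, 0.0, -6.5]
opening: 0.135
```

```bash
python3 - <<'E'
from h import *
lt("w8");img,d=r.snapshot("wrist");bar(img,d)
E
```

```text
t 11.7 tcp [ 0.5094 -0.3001  0.1195] F [ 0.42 -0.34 -7.49] Mw [ 0.102 -0.031 -0.042] Ftool [ 7.49  0.52 -0.01] Mtool [ 0.042  0.098 -0.042] open 0.0114
lid slope along tool y,z: [-0.383 -0.21 ] height over TCP (tool x) at axis -0.0008 inl 0.72
lid slope along tool y,z: [ 0.27  -0.142] height over TCP (tool x) at axis 0.0021 inl 0.72
bar top x -0.0289 y mid -0.0003 front z -0.0088
```

View pics/w8.png

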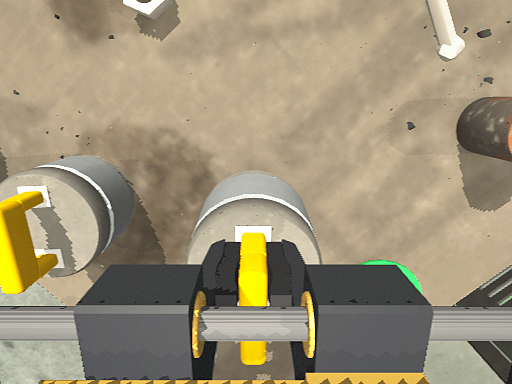

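```bash
python3 - <<'E'
from h import *
p,q,s=tcp();img,d=r.snapshot("wrist");lidtilt(d,(212,232,205,232),p,q);lidtilt(d,(274,292,205,232),p,q)
lidtilt(d,(246,260,240,290),p,q)
mean(4)
E
```

```text
lid slope along tool y,z: [-0.4  -0.44] height over TCP (tool x) at axis -0.0039 inl 0.79
lid slope along tool y,z: [ 0.249 -0.297] height over TCP (tool x) at axis 0.0006 inl 0.78
lid slope along tool y,z: [ 0.039 -2.293] height over TCP (tool x) at axis -0.0386 inl 0.88
M [0.018 0.105 0.049] sd of mean [0.017 0.011 0.014] F [ 8.1   0.39 -0.24] t 12.0
```

```bash
python3 - <<'E'
from h import *
img,d=r.snapshot("wrist");c=r.calibration("wrist")
for u in (222,253,285):
  for v in range(170,300,8):
    z=d[v,u];T=c['mount'][:3,:3]@np.array([(u-c['cx'])/c['fx']*z,(v-c['cy'])/c['fy']*z,z])+c['mount'][:3,3];print(u,v,T.round(4),img[v,u])
E
```

```text
222 170 [ 0.1169 -0.0253 -0.0192] [172 156 127]
222 178 [ 0.1163 -0.0254 -0.0127] [180 161 132]
222 186 [ 0.0558 -0.0198 -0.0217] [175 176 170]
222 194 [ 0.0399 -0.0184 -0.021 ] [181 183 177]
222 202 [ 0.0275 -0.0173 -0.02  ] [240 242 238]
222 210 [ 0.014  -0.0161 -0.0199] [156 149 135]
222 218 [ 0.0064 -0.0155 -0.0184] [192 183 162]
222 226 [ 0.0088 -0.0158 -0.0132] [200 194 167]
222 234 [ 0.0088 -0.0159 -0.0089] [203 190 168]
222 242 [-0.0047 -0.0147 -0.0105] [61 64 64]
222 250 [-0.0133 -0.0139 -0.0106] [63 65 67]
222 258 [-0.0191 -0.0134 -0.0096] [45 45 44]
222 266 [-0.026  -0.0128 -0.0095] [59 59 60]
222 274 [-0.0314 -0.0124 -0.0089] [61 62 59]
222 282 [-0.0372 -0.0119 -0.0089] [56 54 53]
222 290 [-0.0434 -0.0113 -0.0094] [63 60 59]
222 298 [-0.0454 -0.0112 -0.0074] [63 60 58]
253 170 [ 0.0747 -0.0002 -0.028 ] [181 172 149]
253 178 [ 0.0539 -0.0002 -0.0273] [184 186 174]
253 186 [ 0.0395 -0.0002 -0.026 ] [186 188 178]
253 194 [ 0.0262 -0.0002 -0.0249] [248 249 243]
253 202 [ 0.0145 -0.0002 -0.0241] [144 137 120]
253 210 [ 0.0078 -0.0002 -0.022 ] [186 178 157]
253 218 [ 0.0084 -0.
[... 599 characters left out ...]
141]
285 186 [ 0.0576  0.0202 -0.0212] [169 170 164]
285 194 [ 0.0394  0.0185 -0.0211] [165 169 161]
285 202 [ 0.027   0.0174 -0.0201] [254 255 250]
285 210 [ 0.015   0.0163 -0.0196] [137 131 119]
285 218 [ 0.0073  0.0156 -0.018 ] [185 174 154]
285 226 [ 0.0085  0.0158 -0.0133] [212 202 176]
285 234 [ 0.0083  0.0159 -0.009 ] [210 201 177]
285 242 [-0.0052  0.0146 -0.0107] [66 65 67]
285 250 [-0.0124  0.014  -0.0101] [65 65 68]
285 258 [-0.019   0.0134 -0.0095] [49 53 50]
285 266 [-0.0242  0.0129 -0.0085] [53 53 53]
285 274 [-0.0311  0.0123 -0.0088] [56 54 54]
285 282 [-0.0377  0.0117 -0.0091] [55 54 54]
285 290 [-0.0428  0.0112 -0.009 ] [57 55 54]
285 298 [-0.0446  0.0111 -0.0069] [95 94 92]
```

>>> arm_command(
  plan=[
    [0, 0, 0, 0, 0],
    [0, 0, 0, -0.03, 0],
    [0, 0, 0, -0.04, 0],
    [0, 0, 0, -0.03, 0],
    [0, 0, 0, 0, 0],
  ],
  force=60,
)

```text
clock: 12.68
tool_pos: [0.5761, -0.2187, 0.1187]
eef_rot: [0.641, 0.302, -0.638, 0.301]
contact_force: [0.8, -1.3, -7.1]
opening: 0.128
```

>>> arm_command(
  plan=[
    [0, 0, 0, 0, 0],
    [0, 0, 0, 0.06, 0],
    [0, 0, 0, 0.045, 0],
  ],
  force=13,
)

```text
clock: 13.05
tool_pos: [0.5032, -0.3066, 0.1184]
eef_rot: [-0.64, -0.298, 0.642, -0.299]
contact_force: [-0.4, -1.5, -7.6]
opening: 0.136
```

>>> arm_command(
  plan=[
    [0, 0, 0, 0.015, 0],
    [0, 0, 0, 0, 0],
    [0, 0, 0, 0, 0],
  ],
  force=60,
)

```text
clock: 13.42
tool_pos: [0.4975, -0.3138, 0.1187]
eef_rot: [0.641, 0.3, -0.64, 0.3]
contact_force: [0.8, 1.1, -6.6]
opening: 0.134
```

```bash
cat >> h.py <<'E'
def auto(name=None):
    """tilt from lid pixels: points 14-30mm off the bar plane, greyish, near lid"""
    c=r.calibration("wrist");img,d=r.snapshot("wrist")
    if name: cv2.imwrite(f"pics/{name}.png",img[:,:,::-1])
    v,u=np.mgrid[150:300,195:310];z=d[150:300,195:310]
    T=(np.stack([(u-c['cx'])/c['fx']*z,(v-c['cy'])/c['fy']*z,z],-1).reshape(-1,3))@c['mount'][:3,:3].T+c['mount'][:3,3]
    px=img[150:300,195:310].reshape(-1,3).astype(int)
    k=(z.ravel()>.05)&(px.sum(1)>280)&(np.abs(T[:,1])>.009)&(px[:,2]>80)&(T[:,0]>-.005)&(T[:,0]<.05)
    T=T[k];best=(0,)
    rng=np.random.default_rng(0)
    for _ in range(400):
        a=T[rng.choice(len(T),3,False)]
        n=np.cross(a[1]-a[0],a[2]-a[0]);
        if np.linalg.norm(n)<1e-6: continue
        n/=np.linalg.norm(n)
        if abs(n[0])<.75 or abs(n[1])>.12: continue
        i=np.abs((T-a[0])@n)<.001
        if i.sum()>best[0]: best=(i.sum(),i)
    A=T[best[1]];k,*_=np.linalg.lstsq(np.c_[A[:,1:],np.ones(len(A))],A[:,0],rcond=None)
    print('lid tilt',np.arctan(k[1]).round(3),'x over TCP at z=0:',k[2].round(4),'n',best[0],len(T));bar(img,d)
E
python3 - <<'E'
from h import *
auto("w9");wr();mean(4)
E
```

```text
lid tilt 0.433 x over TCP at z=0: 0.0163 n 3146 7171
bar top x -0.0257 y mid -0.0002 front z -0.0063
t 13.47 tcp [ 0.4977 -0.3134  0.1187] F [ 0.88 -0.64 -7.06] Mw [-0.085 -0.02  -0.05 ] Ftool [ 7.06  1.09 -0.06] Mtool [ 0.05  -0.052  0.07 ] open 0.0114
M [-0.01  -0.09   0.022] sd of mean [0.017 0.007 0.024] F [ 7.35 -0.38  0.42] t 13.68
```

View pics/w9.png

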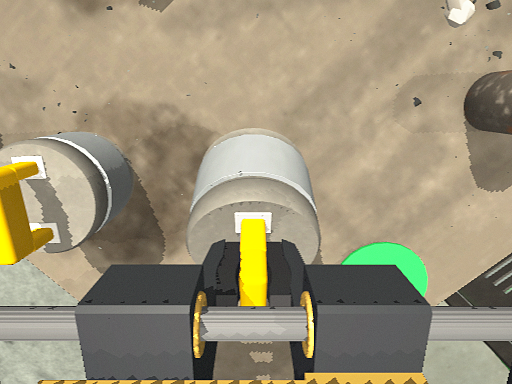

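>>> arm_command(
  plan=[
    [0, 0.02, 0, 0, 0],
    [0, 0.007, 0, 0, 0],
    [0, 0, 0, 0, 0],
  ],
  force=60,
)

```text
clock: 14.05
tool_pos: [0.4985, -0.3152, 0.0949]
eef_rot: [0.642, 0.298, -0.64, 0.301]
contact_force: [-2.4, 1.5, 16.2]
opening: 0.126
```

>>> arm_command(
  plan=[
    [0, 0.001, 0, -0.005, 0],
    [0, 0.001, 0, -0.006, 0],
    [0, 0.001, 0, -0.006, 0],
    [0, 0.0015, 0, -0.006, 0],
    [0, 0.002, 0, -0.006, 0],
    [0, 0.0025, 0, -0.005, 0],
    [0, 0.0025, 0, -0.005, 0],
    [0, 0.0025, 0, -0.003, 0],
    [0, 0, 0, 0, 0],
    [0.03, 0, 0, 0, 0],
    [0.03, 0, 0, 0, 0],
  ],
  force=6,
)

```text
clock: 15.42
tool_pos: [0.5216, -0.2836, 0.0768]
eef_rot: [-0.64, -0.299, 0.642, -0.299]
contact_force: [-0.4, 0.2, 0.4]
opening: 0.329
```

```bash
python3 - <<'E'
from h import *
auto("w10");wr()
E
```

```text
lid tilt 0.015 x over TCP at z=0: 0.0074 n 2950 4872
bar top x -0.031 y mid 0.0009 front z -0.0141
t 15.47 tcp [ 0.5219 -0.2835  0.0769] F [-0.28  0.37  0.18] Mw [-0.041 -0.018  0.038] Ftool [-0.18 -0.45 -0.1 ] Mtool [-0.038 -0.02   0.04 ] open 0.0298
```

View pics/w10.png

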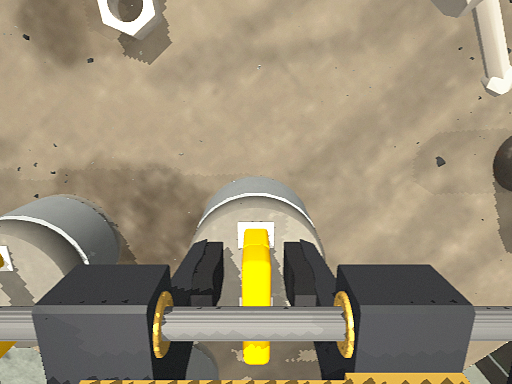

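>>> arm_command(
  plan=[
    [0.03, -0.0012, 0.0005, 0.027, 0],
    [0, 0, 0, 0, 0],
    [0, 0, 0, 0, 0],
    [0, 0, 0, 0, 0],
    [0, -0.02, 0, 0, 0],
    [0, -0.02, 0, 0, 0],
    [0, 0, 0, 0, 0],
  ],
  force=60,
)

```text
clock: 16.35
tool_pos: [0.5069, -0.3032, 0.119]
eef_rot: [0.641, 0.299, -0.64, 0.3]
contact_force: [-0.3, 0.5, -7.8]
opening: 0.13
```

```bash
python3 - <<'E'
from h import *
auto("w11");wr();mean(5)
E
```

```text
lid tilt -0.003 x over TCP at z=0: 0.0093 n 5531 6950
bar top x -0.0291 y mid -0.0003 front z -0.0388
t 16.4 tcp [ 0.5061 -0.3031  0.1181] F [-0.69 -0.5  -8.06] Mw [-0.065  0.082 -0.002] Ftool [ 8.06 -0.2   0.83] Mtool [ 0.002 -0.103 -0.021] open 0.011
M [ 0.01  -0.083  0.031] sd of mean [0.017 0.011 0.006] F [ 7.39 -0.36  0.38] t 16.65
```

>>> arm_command(
  plan=[
    [0, 0, 0, 0, 0],
    [0, 0, 0, -0.06, 0],
    [0, 0, 0, -0.045, 0],
  ],
  force=13,
)

```text
clock: 17.02
tool_pos: [0.5747, -0.2222, 0.1186]
eef_rot: [0.641, 0.299, -0.64, 0.299]
contact_force: [0.1, -0.1, -6.9]
opening: 0.135
```

>>> arm_command(
  plan=[
    [0, 0, 0, -0.015, 0],
    [0, 0, 0, 0, 0],
    [0, 0, 0, 0, 0],
  ],
  force=60,
)

```text
clock: 17.4
tool_pos: [0.5814, -0.2143, 0.1183]
eef_rot: [-0.64, -0.298, 0.642, -0.299]
contact_force: [-0.5, -0.8, -6.1]
opening: 0.129
```

```bash
python3 - <<'E'
from h import *
auto("w12");wr();mean(5)
E
```

```text
lid tilt -0.386 x over TCP at z=0: 0.0161 n 3934 4776
bar top x -0.0265 y mid -0.0005 front z -0.0047
t 17.45 tcp [ 0.5814 -0.2146  0.1184] F [-0.3  -0.81 -7.48] Mw [-0.07  -0.024 -0.026] Ftool [7.48 0.3  0.79] Mtool [ 0.026 -0.038  0.063] open 0.0115
M [-0.     0.06   0.059] sd of mean [0.013 0.011 0.009] F [ 7.34  0.3  -0.07] t 17.7
```

View pics/w12.png

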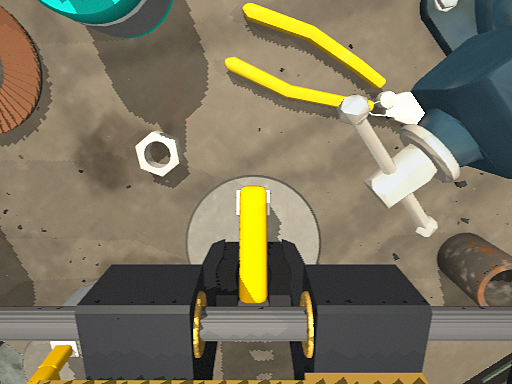

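>>> arm_command(
  plan=[
    [0, 0.01, 0, 0.03, 0],
    [0, 0.012, 0, 0.02, 0],
    [0, 0.002, 0, 0, 0],
    [0, 0, 0, 0, 0],
  ],
  force=60,
)

```text
clock: 18.2
tool_pos: [0.5517, -0.2501, 0.0947]
eef_rot: [0.641, 0.299, -0.64, 0.299]
contact_force: [0.9, 0.9, -6.8]
opening: 0.132
```

>>> arm_command(
  plan=[
    [0, 0.001, 0, 0.005, 0],
    [0, 0.001, 0, 0.006, 0],
    [0, 0.001, 0, 0.006, 0],
    [0, 0.0015, 0, 0.006, 0],
    [0, 0.002, 0, 0.006, 0],
    [0, 0.0025, 0, 0.005, 0],
    [0, 0.0025, 0, 0.005, 0],
    [0, 0.0025, 0, 0.003, 0],
    [0, 0, 0, 0, 0],
    [0.03, 0, 0, 0, 0],
    [0.03, 0, 0, 0, 0],
  ],
  force=6,
)

```text
clock: 19.58
tool_pos: [0.5242, -0.2834, 0.0809]
eef_rot: [-0.641, -0.299, 0.641, -0.299]
contact_force: [-0.4, 0.8, -0.2]
opening: 0.333
```

```bash
python3 - <<'E'
from h import *
auto("w13");wr();goto(.4058,-.2178,.22,-.651)
E
```

```text
lid tilt 0.005 x over TCP at z=0: 0.0116 n 6637 7747
bar top x -0.0269 y mid -0.0009 front z -0.0465
t 19.62 tcp [ 0.5241 -0.2833  0.0808] F [-0.78 -0.25 -0.11] Mw [-0.005 -0.055 -0.034] Ftool [ 0.11 -0.43  0.69] Mtool [0.034 0.032 0.045] open 0.03
shift [-0.1392 -0.1326  0.0259] roll -0.047 tcp [ 0.5241 -0.2833  0.0808] yaw -0.698 tilt 0.001 t 19.62 open 0.03
```

View pics/w13.png

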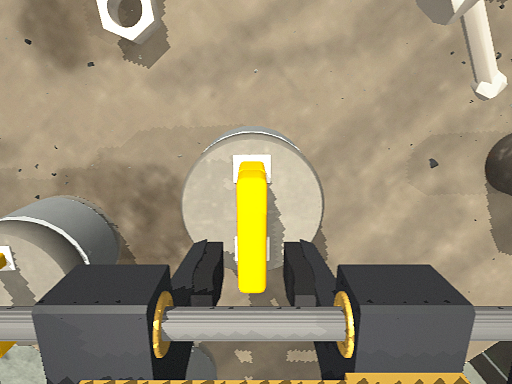

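>>> arm_command(
  plan=[
    [0.03, -0.06, 0, 0, 0],
    [0.03, -0.05, 0, 0, 0],
    [0.03, 0, -0.045, 0.009, -0.042],
    [0.03, 0, -0.045, 0.009, 0],
    [0.03, 0, -0.042, 0.008, 0],
    [0.03, 0, 0, 0, 0],
  ],
)

```text
clock: 20.38
tool_pos: [0.4007, -0.2201, 0.1908]
eef_rot: [-0.633, -0.313, 0.636, -0.312]
contact_force: [0.3, -0.3, 0.2]
opening: 0.346
```

```bash
python3 - <<'E'
from h import *
look("w14");goto(.4058,-.2178,.078,-.656)
E
```

```text
[403. 378.] [ 407.8 -424.9] [ 10.9 117.5] 2.489
[154. 345.] [ 259.5 -267. ] [26.3  6.2] 0.964
[349. 340.] [ 390.3 -361.1] [36.3 13.3] 1.004
[158. 310.] [ 283.5 -245.6] [39.7  9.3] 0.557
[346. 305.] [ 406.5 -332.5] [27.9 11.3] 1.273
[256. 193.] [ 406.8 -214.6] [54.2 11.3] 0.91
[442. 137.] [ 530.8 -260.8] [49.2 28.5] 0.877
[85. 67.] [370.6 -78.3] [13.1 61.1] 2.451
shift [ 0.113  -0.0002 -0.0041] roll 0.001 tcp [ 0.4036 -0.2211  0.191 ] yaw -0.655 tilt 0.0008 t 20.43 open 0.0301
```

View pics/w14.png

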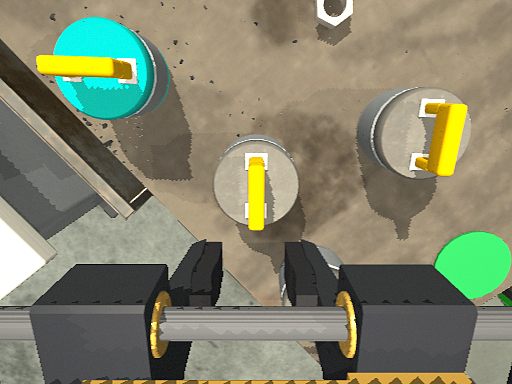

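>>> arm_command(
  plan=[
    [0.03, 0.05, -0.001, -0.0215, 0],
    [0.03, 0.04, 0, 0, 0],
    [0.03, 0.023, 0, 0, 0],
    [0.03, 0, 0, 0, 0],
    [0, 0, 0, 0, 0],
    [0, 0, 0, 0, 0],
    [0, 0, 0, 0, 0],
    [0, -0.02, 0, 0, 0],
    [0, -0.02, 0, 0, 0],
    [0, 0, 0, 0, 0],
  ],
  force=60,
)

```text
clock: 21.68
tool_pos: [0.4175, -0.2039, 0.1186]
eef_rot: [0.635, 0.312, -0.634, 0.313]
contact_force: [-0.5, 0.3, -6.9]
opening: 0.128
```

```bash
python3 - <<'E'
from h import *
auto("w15");wr();mean(4)
E
```

```text
lid tilt -0.001 x over TCP at z=0: 0.0089 n 1290 2952
bar top x -0.0291 y mid -0.0002 front z -0.0068
t 21.73 tcp [ 0.417  -0.2037  0.1179] F [-0.54 -0.61 -6.53] Mw [ 0.063 -0.071 -0.042] Ftool [ 6.53 -0.06  0.81] Mtool [0.042 0.093 0.018] open 0.0116
M [-0.032  0.129  0.051] sd of mean [0.007 0.012 0.007] F [ 6.51 -0.45 -0.45] t 21.93
```

View pics/w15.png

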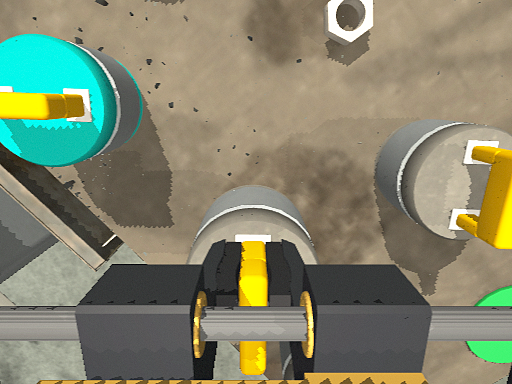

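>>> arm_command(
  plan=[
    [0, 0, 0, -0.03, 0],
    [0, 0, 0, -0.04, 0],
    [0, 0, 0, -0.03, 0],
    [0, 0, 0, 0, 0],
  ],
  force=60,
)

```text
clock: 22.42
tool_pos: [0.4798, -0.1209, 0.1172]
eef_rot: [0.634, 0.315, -0.632, 0.314]
contact_force: [0.2, -0.3, -5.8]
opening: 0.127
```

>>> arm_command(
  plan=[
    [0, 0, 0, 0, 0],
    [0, 0, 0, 0.06, 0],
    [0, 0, 0, 0.045, 0],
  ],
  force=12,
)

```text
clock: 22.8
tool_pos: [0.4113, -0.2096, 0.1175]
eef_rot: [-0.634, -0.312, 0.635, -0.312]
contact_force: [-0.5, -0.9, -8.3]
opening: 0.137
```

>>> arm_command(
  plan=[
    [0, 0, 0, 0.015, 0],
    [0, 0, 0, 0, 0],
    [0, 0, 0, 0, 0],
  ],
  force=60,
)

```text
clock: 23.18
tool_pos: [0.4058, -0.2183, 0.1178]
eef_rot: [0.635, 0.313, -0.633, 0.313]
contact_force: [-0.2, -0.0, -6.3]
opening: 0.129
```

```bash
python3 - <<'E'
from h import *
auto("w16");wr();mean(5)
E
```

```text
lid tilt 0.575 x over TCP at z=0: 0.0179 n 2854 7458
bar top x -0.0243 y mid -0.0005 front z -0.0021
t 23.23 tcp [ 0.4059 -0.2181  0.1178] F [-0.28  0.52 -6.  ] Mw [-0.037 -0.028 -0.054] Ftool [ 6.   -0.55 -0.24] Mtool [ 0.054 -0.012  0.044] open 0.0114
M [-0.025 -0.046  0.024] sd of mean [0.012 0.018 0.019] F [ 6.52 -0.11 -0.1 ] t 23.48
```

View pics/w16.png

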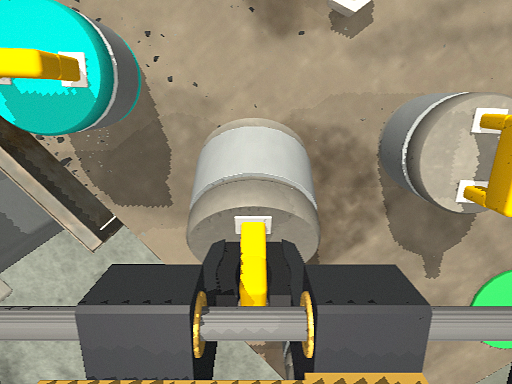

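>>> arm_command(
  plan=[
    [0, 0.016, 0, 0, 0],
    [0, 0.006, 0, 0, 0],
    [0, 0, 0, 0, 0],
  ],
  force=60,
)

```text
clock: 23.85
tool_pos: [0.405, -0.2192, 0.0967]
eef_rot: [0.634, 0.312, -0.634, 0.313]
contact_force: [-1.8, 1.3, 6.9]
opening: 0.131
```

>>> arm_command(
  plan=[
    [0, 0, 0, -0.007, 0],
    [0, 0.0005, 0, -0.008, 0],
    [0, 0.001, 0, -0.008, 0],
    [0, 0.001, 0, -0.008, 0],
    [0, 0.0015, 0, -0.007, 0],
    [0, 0.0025, 0, -0.006, 0],
    [0, 0.0025, 0, -0.005, 0],
    [0, 0.003, 0, -0.005, 0],
    [0, 0.0035, 0, -0.003, 0],
    [0, 0.002, 0, 0, 0],
    [0.03, 0, 0, 0, 0],
    [0.03, 0, 0, 0, 0],
  ],
  force=6,
)

```text
clock: 25.35
tool_pos: [0.4389, -0.1744, 0.078]
eef_rot: [-0.634, -0.312, 0.635, -0.312]
contact_force: [0.1, -0.3, 0.3]
opening: 0.33
```

```bash
python3 - <<'E'
from h import *
auto("w17");wr()
E
```

```text
lid tilt 0.011 x over TCP at z=0: 0.0087 n 2530 4349
bar top x -0.0296 y mid -0.0002 front z -0.0103
t 25.4 tcp [ 0.439  -0.1744  0.0781] F [-0.3   0.3   0.68] Mw [-0.056 -0.034  0.016] Ftool [-0.68 -0.42 -0.06] Mtool [-0.016 -0.023  0.061] open 0.0298
```

View pics/w17.png

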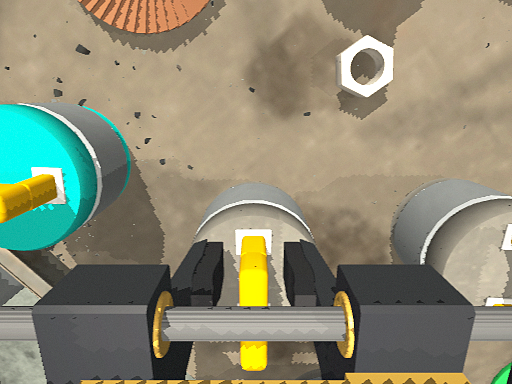

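>>> arm_command(
  plan=[
    [0.03, 0, 0, 0.031, 0],
    [0, 0, 0, 0, 0],
    [0, 0, 0, 0, 0],
    [0, 0, 0, 0, 0],
    [0, -0.02, 0, 0, 0],
    [0, -0.02, 0, 0, 0],
    [0, 0, 0, 0, 0],
  ],
  force=60,
)

```text
clock: 26.28
tool_pos: [0.4213, -0.1981, 0.1187]
eef_rot: [0.635, 0.313, -0.633, 0.313]
contact_force: [0.1, 0.2, -7.1]
opening: 0.129
```

```bash
python3 - <<'E'
from h import *
auto("w18");wr();mean(8)
E
```

```text
lid tilt 0.007 x over TCP at z=0: 0.0091 n 5569 7004
bar top x -0.0296 y mid -0.0002 front z -0.0394
t 26.32 tcp [ 0.4208 -0.1981  0.118 ] F [ 0.11  0.58 -7.04] Mw [ 0.03  -0.005 -0.005] Ftool [ 7.04 -0.27 -0.52] Mtool [ 0.005  0.027 -0.015] open 0.0115
M [-0.014  0.009  0.037] sd of mean [0.014 0.011 0.01 ] F [6.66 0.18 0.15] t 26.73
```

>>> arm_command(
  plan=[
    [0, 0, 0, 0, 0],
    [0, 0, 0, -0.06, 0],
    [0, 0, 0, -0.045, 0],
  ],
  force=12,
)

```text
clock: 27.1
tool_pos: [0.4857, -0.1142, 0.1183]
eef_rot: [0.635, 0.312, -0.634, 0.312]
contact_force: [1.2, -0.4, -7.0]
opening: 0.139
```

>>> arm_command(
  plan=[
    [0, 0, 0, -0.015, 0],
    [0, 0, 0, 0, 0],
    [0, 0, 0, 0, 0],
  ],
  force=60,
)

```text
clock: 27.48
tool_pos: [0.4917, -0.1053, 0.118]
eef_rot: [-0.633, -0.312, 0.636, -0.312]
contact_force: [-0.5, -0.3, -6.6]
opening: 0.127
```

```bash
python3 - <<'E'
from h import *
auto("w19");wr();mean(8)
E
```

```text
lid tilt -0.21 x over TCP at z=0: 0.0128 n 4960 5889
bar top x -0.0265 y mid -0.0001 front z -0.0134
t 27.52 tcp [ 0.4918 -0.1055  0.118 ] F [ 0.48 -0.05 -6.63] Mw [-0.107  0.069  0.024] Ftool [ 6.63  0.41 -0.27] Mtool [-0.024 -0.126  0.011] open 0.0115
M [ 0.017 -0.098  0.047] sd of mean [0.01  0.014 0.008] F [ 6.47  0.03 -0.03] t 27.93
```

View pics/w19.png

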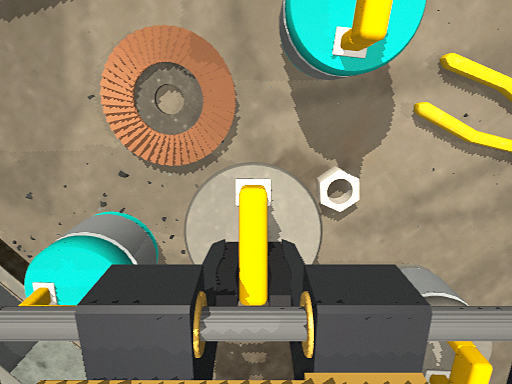

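>>> arm_command(
  plan=[
    [0, 0, 0, 0.025, 0],
    [0, 0, 0, 0.035, 0],
    [0, 0, 0, 0.035, 0],
    [0, 0, 0, 0.025, 0],
    [0, 0, 0, 0, 0],
  ],
  force=60,
)

```text
clock: 28.55
tool_pos: [0.4184, -0.2009, 0.1182]
eef_rot: [-0.634, -0.311, 0.636, -0.311]
contact_force: [0.4, -0.5, -6.4]
opening: 0.127
```

>>> arm_command(
  plan=[
    [0, 0, 0, 0, 0],
    [0, 0, 0, -0.055, 0],
    [0, 0, 0, -0.045, 0],
  ],
  force=12,
)

```text
clock: 28.92
tool_pos: [0.4834, -0.1169, 0.1183]
eef_rot: [0.635, 0.313, -0.633, 0.313]
contact_force: [1.6, -0.3, -6.8]
opening: 0.139
```

>>> arm_command(
  plan=[
    [0, 0, 0, -0.015, 0],
    [0, 0, 0, 0, 0],
    [0, 0, 0, 0, 0],
  ],
  force=60,
)

```text
clock: 29.3
tool_pos: [0.4891, -0.1086, 0.118]
eef_rot: [-0.634, -0.312, 0.635, -0.312]
contact_force: [0.2, -0.5, -5.9]
opening: 0.134
```

```bash
python3 - <<'E'
from h import *
auto("w20");wr();mean(5)
E
```

```text
lid tilt -0.596 x over TCP at z=0: 0.0212 n 3139 3726
bar top x -0.0258 y mid -0.0001 front z -0.0046
t 29.35 tcp [ 0.4891 -0.1089  0.118 ] F [-0.84 -0.46 -5.88] Mw [ 0.003 -0.049 -0.022] Ftool [ 5.89 -0.38  0.86] Mtool [0.022 0.032 0.038] open 0.0115
M [-0.002  0.088  0.041] sd of mean [0.011 0.009 0.011] F [ 6.34 -0.34  0.16] t 29.6
```

>>> arm_command(
  plan=[
    [0, 0.016, 0, 0, 0],
    [0, 0.006, 0, 0, 0],
    [0, 0, 0, 0, 0],
  ],
  force=60,
)

```text
clock: 29.98
tool_pos: [0.4903, -0.1075, 0.0961]
eef_rot: [-0.634, -0.313, 0.635, -0.312]
contact_force: [-0.4, -0.4, -6.7]
opening: 0.132
```

>>> arm_command(
  plan=[
    [0, 0, 0, 0.007, 0],
    [0, 0.0005, 0, 0.008, 0],
    [0, 0.001, 0, 0.008, 0],
    [0, 0.001, 0, 0.008, 0],
    [0, 0.0015, 0, 0.007, 0],
    [0, 0.0025, 0, 0.006, 0],
    [0, 0.0025, 0, 0.006, 0],
    [0, 0.003, 0, 0.005, 0],
    [0, 0.0035, 0, 0.003, 0],
    [0, 0.002, 0, 0, 0],
    [0.03, 0, 0, 0, 0],
    [0.03, 0, 0, 0, 0],
  ],
  force=6,
)

```text
clock: 31.48
tool_pos: [0.4554, -0.1532, 0.0785]
eef_rot: [0.634, 0.313, -0.634, 0.313]
contact_force: [-0.4, -0.0, 0.1]
opening: 0.332
```

```bash
python3 - <<'E'
from h import *
auto("w21");wr()
E
```

```text
lid tilt 0.003 x over TCP at z=0: 0.0092 n 5592 7238
bar top x -0.0294 y mid -0.0003 front z -0.0343
t 31.52 tcp [ 0.4554 -0.1532  0.0785] F [0.29 1.04 1.27] Mw [-0.089 -0.03   0.05 ] Ftool [-1.27 -0.4  -1.01] Mtool [-0.05  -0.053  0.078] open 0.0299
```

View pics/w21.png

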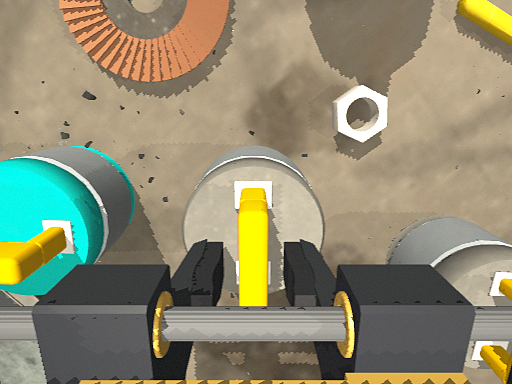

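>>> arm_command(
  plan=[
    [0.03, 0, 0, -0.0093, 0],
    [0, 0, 0, 0, 0],
    [0, 0, 0, 0, 0],
    [0, 0, 0, 0, 0],
    [0, -0.02, 0, 0, 0],
    [0, -0.02, 0, 0, 0],
    [0, 0, 0, 0, 0],
  ],
  force=60,
)

```text
clock: 32.4
tool_pos: [0.4609, -0.1464, 0.1191]
eef_rot: [0.635, 0.312, -0.634, 0.313]
contact_force: [1.0, 0.1, -6.4]
opening: 0.129
```

```bash
python3 - <<'E'
from h import *
auto("w22");wr();mean(8);goto(.5303,-.4524,.2300,-.655)
for n,m in(("top",.004),):
    img,_=r.snapshot(n);cv2.imwrite("pics/t22.png",img[:,:,::-1])
img=cv2.imread("pics/side0.png")
hsv=cv2.cvtColor(img,cv2.COLOR_BGR2HSV);k=cv2.inRange(hsv,(50,120,80),(75,255,255))
for c in cv2.findContours(k,0,1)[0]:
    if cv2.contourArea(c)>300: print(cv2.minEnclosingCircle((cast("side",c[:,0],.004)[:,:2]*1000).astype(np.float32)))
E
```

```text
lid tilt 0.001 x over TCP at z=0: 0.0093 n 3670 5251
bar top x -0.029 y mid -0.0003 front z -0.0249
t 32.45 tcp [ 0.4604 -0.1463  0.1184] F [-0.47 -1.06 -5.96] Mw [-0.097  0.006  0.023] Ftool [5.96 0.28 1.12] Mtool [-0.023 -0.081  0.054] open 0.0112
M [-0.011 -0.083  0.038] sd of mean [0.014 0.01  0.011] F [6.47 0.08 0.29] t 32.85
shift [-0.1118  0.2419  0.2007] roll 0.0 tcp [ 0.4606 -0.1459  0.1183] yaw -0.655 tilt 0.0008 t 32.85 open 0.0114
((528.6649780273438, -454.0549011230469), 41.94015884399414)
```

View pics/t22.png

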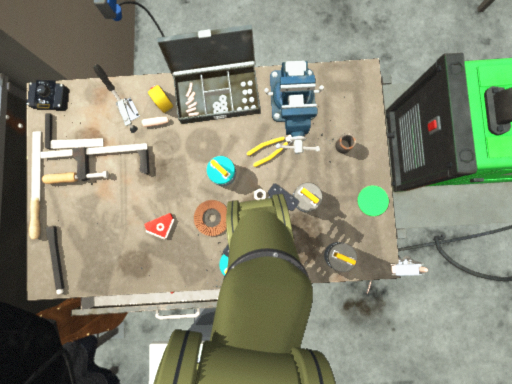

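>>> arm_command(
  plan=[
    [0, -0.035, 0, 0, 0],
    [0, -0.045, 0, 0, 0],
    [0, -0.03, 0, 0, 0],
    [0, 0, 0.012, 0.01, 0],
    [0, 0, 0.025, 0.021, 0],
    [0, 0, 0.035, 0.029, 0],
    [0, 0, 0.035, 0.029, 0],
    [0, 0, 0.035, 0.029, 0],
    [0, 0, 0.035, 0.029, 0],
    [0, 0, 0.035, 0.029, 0],
    [0, 0, 0.02, 0.017, 0],
    [0, 0, 0.01, 0.008, 0],
  ],
  force=60,
)

```text
clock: 34.4
tool_pos: [0.5277, -0.4563, 0.2247]
eef_rot: [-0.633, -0.312, 0.636, -0.311]
contact_force: [1.0, -0.3, -6.3]
opening: 0.127
```

```bash
python3 - <<'E'
from h import *
goto(.5295,-.4530,.1725,-.655)
E
```

```text
shift [ 0.0522 -0.0004 -0.0039] roll -0.004 tcp [ 0.5277 -0.4563  0.2247] yaw -0.659 tilt 0.0051 t 34.4 open 0.0112
```

>>> arm_command(
  plan=[
    [0, 0.02, 0, 0, 0],
    [0, 0.02, 0, -0.002, 0],
    [0, 0.014, 0, 0, 0],
    [0, 0, 0, 0, 0],
    [0, 0, 0, 0, 0],
    [0, 0, 0, 0, 0],
  ],
)

```text
clock: 35.15
tool_pos: [0.5321, -0.4517, 0.1757]
eef_rot: [0.635, 0.312, -0.634, 0.313]
contact_force: [0.8, 0.0, -6.6]
opening: 0.126
```

```bash
python3 - <<'E'
from h import *
auto("w23");goto(.5295,-.4530,.1725,-.655);mean(4)
for n in("top","side"):
    p,d=r.snapshot(n);cv2.imwrite(f"pics/{n}23.png",p[:,:,::-1])
E
```

```text
lid tilt 0.006 x over TCP at z=0: 0.0095 n 3714 5306
bar top x -0.0289 y mid -0.0002 front z -0.0251
shift [ 0.0032 -0.0012  0.0025] roll -0.0 tcp [ 0.532  -0.4517  0.1757] yaw -0.655 tilt 0.0019 t 35.2 open 0.0108
M [-0.003 -0.081  0.018] sd of mean [0.016 0.021 0.015] F [ 6.19 -0.04  0.06] t 35.4
```

View pics/side23.png

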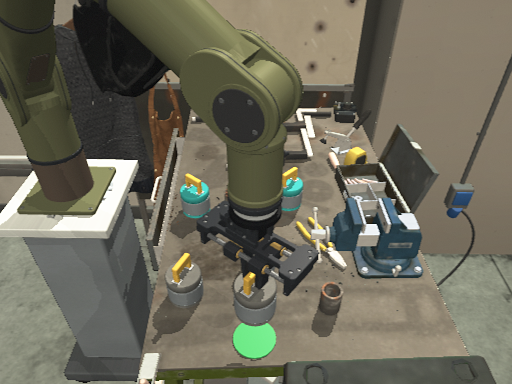

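View pics/w23.png

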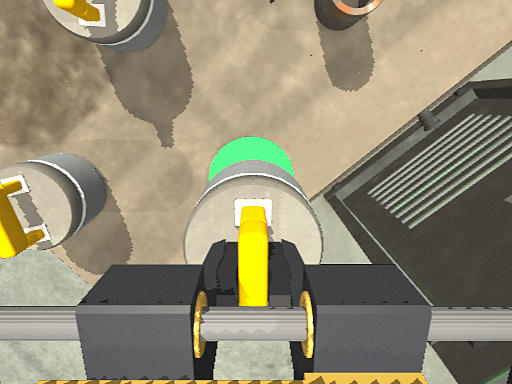

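>>> arm_command(
  plan=[
    [0, 0.002, -0.001, 0.0025, 0],
    [0, 0, 0, 0, 0],
    [0, 0, 0, 0, 0],
    [0, 0, 0, 0, 0],
  ],
)

```text
clock: 36.0
tool_pos: [0.5293, -0.4526, 0.1728]
eef_rot: [0.634, 0.313, -0.634, 0.313]
contact_force: [-0.4, 0.4, -7.9]
opening: 0.128
```

```bash
python3 - <<'E'
from h import *
goto(.5295,-.4530,.1725,-.655);auto();wr()
s=r.get_state();print(np.abs(s['qd']).max());print(r.finish_job())
E
```

```text
shift [0.0003 0.0004 0.0002] roll 0.0 tcp [ 0.5293 -0.4526  0.1728] yaw -0.655 tilt 0.0002 t 36.0 open 0.0113
lid tilt 0.005 x over TCP at z=0: 0.0096 n 3783 5319
bar top x -0.0289 y mid -0.0002 front z -0.0253
t 36.05 tcp [ 0.5294 -0.4526  0.1728] F [-0.05  0.52 -6.37] Mw [-0.038 -0.015 -0.01 ] Ftool [ 6.37 -0.36 -0.38] Mtool [ 0.01  -0.021  0.035] open 0.0112
0.002385384283837229
the job is handed in; nothing more can be done
None
```

I found the rattling tin on the second one I lifted. I handed the job in at 36 s with that tin held upright and still over the green pad.

**How I rocked the tins:** the interface cannot tilt the tool. I gripped each handle near its end and swung the tin with a light grip, then clamped it while it leaned over.

| Tin | Started at | Leaned to (rad) | Moment about the tilt axis | Result |
|---|---|---|---|---|
| First | (0.50, -0.31) | +0.43 and -0.39 | Matched a fixed balance within about 0.02 N m | Quiet |
| Second | (0.41, -0.22) | +0.58 and -0.60 | Upright: +0.10 N m after one side, -0.09 N m after the other | Rattles |

- **Quiet tin:** I set it down upright, about 6 cm from where it stood.
- **Third tin:** I did not lift it, because the rattler was already found.
- **Final checks:** the tin was within 1 mm of the pad's measured middle. Its underside was about 90 mm above the pad and it leaned 0.005 rad.

**What disagreed or fell short:**
- Early attempts to tip the first tin on the bench only slid it a little, and the bar slipped a few millimetres in the pads. I re-gripped each time.
- While the second tin was leaning, the moment differed less from a fixed balance (0.06–0.07 N m) than it did upright.
- One force reading on the first lift had an unexpected sign, which I did not explain.
- The other things looked undisturbed in the pictures, but I did not measure them again.

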